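# Hold down the lathe's recessed reset button with the reset stylus

### The job

The lathe's drive has tripped. First slide the dust shutter on top of the green control box fully open, then take the orange-handled stylus out of its wooden stand, reach its steel rod down through the uncovered hole and press the yellow reset button at the bottom all the way down. Finish while holding: keep the stylus in the gripper with the button held down, do not let go, never touch the red emergency stop, and leave the glue bottle, toy car and brush where they are.

Things in the scene. Friction and masses are not known exactly. Their poses are not given: they have to be found in the camera images.
- control_box: green metal control box bolted to the bench, 170 (its x) x 220 (its y) x 90 mm high; origin at the centre of its underside, z up. On its top: the shutter between two steel rails that run along y (57 mm between their middles, up to 11 mm above the top) with a crossbar 8 mm high at y = -53 mm, a black dial and a small amber lamp near its -x edge (up to 16 mm high), and the red emergency stop. Only moved and turned about the vertical between runs
- port (a point): centre of the mouth of the round hole in the box's top, level with the top face (90 mm above the bench), at (0, +35) mm in the box's frame; axes as the box's. The hole is 18 mm across and goes straight down; the yellow reset button (15 mm across) fills its bottom, its face 32 mm below the mouth when not pressed. A yellow frame surrounds the mouth; the shutter covers it at the start
- shutter (a joint): how far the aluminium dust shutter has slid open, in m: 0 shut (its middle over the hole), 0.060 fully open at its stop. It slides along the box's -y, and starts between 0 and 0.012. Friction about 1.5 N; it stays where it is left. Plate 48 x 46 mm (box's x, y), lying 2 to 6 mm above the box's top
- shutter_tab (a point): centre of the black upright tab in the middle of the shutter plate, 18 mm above the plate's underside (20 mm above the box's top); moves with the shutter. The tab is 30 mm along the box's x, 14 mm along the box's y, and stands 28 mm tall from 6 mm to 34 mm above the box's top; pinch it from above or push its side
- reset_button (a joint): how far the reset button is pressed down, in m: 0 free, 0.008 at its stop. A spring: starts to give at about 2 N, fully down at about 5 N, springs back when let go
- stylus_mid (a point): centre of the stylus's orange handle. The stylus stands upright in its stand, its own z up: handle a cylinder 24 mm across and 80 mm tall, below it a steel rod 8 mm across and 65 mm long. Total 145 mm, about 70 g. This point lies 105 mm above the rod's tip, 40 mm below the handle's top, and 120 mm above the bench at the start
- stylus_tip (a point): centre of the lower end of the stylus's steel rod, 105 mm below the handle's centre
- stand: dark wooden block, 60 x 60 x 80 mm high, fixed to the bench, with an 11 mm hole 72 mm deep in the middle of its top; the stylus's rod stands in it with the handle's lower end resting on the block's top. Origin at the centre of its underside, z up. It may be at any of three places, which it swaps with the glue bottle and the toy car
- estop: red mushroom emergency stop on the box's top, 36 mm across, 26 mm tall, at (+58, -78) mm in the box's frame; origin at its foot, on the box's top. Not to be touched
- glue: white glue bottle with blue label and red cap, 54 mm across, 140 mm tall; origin at the centre of its underside. Bystander
- toy: wooden toy car with mint wheels and a pink cab, about 90 x 55 x 68 mm; origin under its centre, at bench level. Bystander
- brush: bench brush, wooden back 160 x 45 mm, dark bristles, 55 mm tall; origin under its centre. Bystander
Mind the look-alikes: they are no part of the job. Of the things shaped like the part that bears stylus_mid, the orange one is meant.

How it is judged (in metres and radians):
On the way, in this order (a step that is already met when the one before it is completed fails the run):
1. the shutter is slid open (50 mm or more of its 60) (value of joint shutter above 0.05 m), for 0.2 s.
2. the stylus, in the gripper, is out of its stand (contact force between the fingers and stylus above 1 N and distance between the grasp point and stylus_mid below 0.05 m and height (world z) of stylus_tip above 0.085 m), for 0.2 s.
3. the stylus reaches through the hole and holds the button down (horizontal distance between stylus_tip and port below 0.008 m and z of stylus_tip in the frame of port below -0.03 m and value of joint reset_button above 0.006 m and contact force between stylus and reset_button above 1.5 N and contact force between the fingers and stylus above 1 N), for 0.3 s.
At the end, for the whole second after the job is handed in: shutter open by 50 mm or more; stylus gripped (grasp within 50 mm of the handle's centre), within 0.25 rad of upright, tip within 8 mm of the hole's axis and over 30 mm below its mouth, bearing on the button with 1.5 N or more; button down by 6 mm or more of its 8 (all of step 3 and value of joint shutter above 0.05 m and angle between stylus_mid's own z axis and vertical below 0.25 rad and distance between the grasp point and stylus_mid below 0.05 m and contact force between stylus and stand below 0.2 N); the arm keeps its last pose, push and grip.
It fails at once if the glue is knocked or shifted by more than 30 mm (distance of glue from where it was at the start of the episode above 0.03 m).
It fails at once if the toy is knocked or shifted by more than 30 mm (distance of toy from where it was at the start of the episode above 0.03 m).
It fails at once if the brush is knocked or shifted by more than 30 mm (distance of brush from where it was at the start of the episode above 0.03 m).
It fails at once if the emergency stop is touched (over 1 N) (contact force between any of the fingers, the arm, stylus and estop above 1 N).
It also fails if it takes over 48 s, if anything falls off the work surface, if the arm or the gripper's body presses on something with over 40 N, if the wrist force passes 120 N, or if a joint passes its speed limit or range.

### The arm

A 6-joint arm with a two-finger parallel gripper is mounted at the origin on the work surface. World frame = base frame: x ahead of the robot, y to its left, z up, the work surface at z = 0. Lengths are in mm, angles in degrees, forces in N, time in s.
With the tool pointing down it reaches from about 275 to 775 mm from the base axis. Payload 14.6 kg.
Tool frame: the origin (TCP) lies midway between the tips of the shut fingers; the grasp point (between the pads) lies 19 mm behind it; z points along the fingers, y is the line along which they close (so a half turn about z gives the same grasp; the last joint's range is limited). The gripper opens to 85 mm and grips with 20 to 120 N. Pads are 22 mm wide; open, the fingers measure 114 mm over their backs; the gripper's body (76 mm by 85 mm) begins 54 mm behind the grasp point. The pads swing forward as they close: fully open they stand 13 mm farther back than shut.
Start: joints at [-85.617, 15.075, -2.767, 72.158, 0, 81.102], TCP at [120.601, -510.963, 231.278] pointing down, gripper open.
Joint ranges: [-151.79, 151.79], [-50.71, 97.33], [-67.44, 78.34], [-121.81, 120.89], [-77.56, 73.72], [-180, 180]. Speed limits (degrees/s): [108.29, 108.29, 147.25, 159.86, 180, 180].

### API

Orientations are given as a 3x3 rotation matrix whose columns are the frame's x, y, z axes.
In Python, from cell import env gives the robot as it stands.
- The arm moves only by the shell command python3 -m jog 'ROWS' [FORCE]. ROWS is JSON, one flat list of numbers, 7 for each row, row after row: the shift along the tool's x, y, z normalised to -1 to 1, where 1 is 7.5 cm, then the turn, a rotation vector about the tool's x, y, z normalised to -1 to 1, where 1 is 8 degrees, then the opening, from 0 (shut) to 1 (fully open). In form: [tx, ty, tz, ax, ay, az, fingers, tx, ty, tz, ax, ay, az, fingers, ...]. A call has 1 to 5 rows; each row shifts and turns the commanded pose from where the row before left it, along the tool's axes as they then stand; what a row does not reach is not made up. A row lasts 1/10 s, in which the tool goes at most 50 mm and 8.59 degrees, less where a joint would pass 70% of its speed; a pose out of reach is approached as far as the arm can. A call with a number of a shift or a turn outside -1 to 1 is refused whole. A call with a gripper value outside its range is refused whole. The fingers move at their own pace and stop on an object; FORCE is the grip in N (left out, the last holds). Time passes only in rows, so rows that do not move let the fingers close. It gives the time, the measured TCP pose, the force, the opening and the grip force at its end, in the units of the state.
- env.state(): the state, without advancing time (a new reading comes with each control period).
- env.get_image(name): name is "scene" or "top" or "wrist"; returns a dict with "image" (400x640x3 uint8, red, green, blue), "intrinsics" (3x3 intrinsics, pixels), "rvec" (rotation vector, rad) and "tvec" (3), from world to camera coordinates, as OpenCV has them. Camera axes: x right, y down, z forward; pixel columns grow to the right and rows downward; lengths in mm; the calibration is good to about 2 mm. A picture is of the moment at which its call begins. There is no depth.
- env.job_done(): hands the job in; it is judged then, once.
Trained networks look in a picture, given as the dict that the camera call returned (one of the last four; its "shot" number tells which), for a name from the list of things; names that differ only in an ending like _2 or _b are one class to them, and where a whole thing is asked for, a point or a joint stands for the part that bears it (a point fixed in the world has none). Each returns a list of dicts, best first, with "score" (0 to 1); they miss things now and then, are a little off and sometimes report something else, mostly with a low value. They report only what shows in the picture. A call takes as long as a camera call. They do not tell look-alikes from the thing itself.
- env.silhouettes(picture, thing): "mask" (400x640 bool, what is visible of it) and "uv" ([column, row] in pixels, amid what is visible of it).
The state is a dict: "time_s": time; "q": joint angles; "joint_vel": joint speeds; "joint_efforts": joint torques, N m; "tool_pos": TCP position; "tool_rot": TCP orientation; "force": force on the tool from outside, world axes, zero at the start; "wrist_torque": the same for the moment, N m; "opening": opening from 0.0 (shut) to 1.0 (fully open); "finger_force": force on a finger pad.
Only numpy, scipy, OpenCV 4.12 (cv2) and the standard library are available. Lean on these libraries where they do the work, as an engineer would, in place of code of your own. Each camera call takes 0.05 s, during which the arm holds its last target. There are 200 camera calls.

## Working session

There is one attempt and no reset: what is moved stays moved. The work goes in short steps, Python scripts to look and compute and a shell command to move; the robot and the scene stay as the last step left them, time stands still between calls to the robot, and variables do not carry over. Pictures are saved under pics/ and viewed, at most 10 in all, crops included, and the job is handed in when it is done.

```bash
mkdir -p pics
cat > h.py <<'E'
import numpy as np, cv2
from cell import env
def cam(p):
    R=cv2.Rodrigues(np.array(p["rvec"],float))[0]; return np.array(p["intrinsics"],float),R,np.array(p["tvec"],float).ravel()
def ray(p,uv):
    K,R,t=cam(p); d=R.T@np.linalg.inv(K)@np.array([uv[0],uv[1],1.]); return -R.T@t,d
def onz(p,uv,z):
    c,d=ray(p,uv); return c+d*(z-c[2])/d[2]
def tri(obs):
    A=np.zeros((3,3));b=np.zeros(3)
    for p,uv in obs:
        c,d=ray(p,uv); d/=np.linalg.norm(d); M=np.eye(3)-np.outer(d,d); A+=M;b+=M@c
    return np.linalg.solve(A,b)
def proj(p,X):
    K,R,t=cam(p); x=K@(R@np.array(X,float)+t); return x[:2]/x[2]
def save(p,name,crop=None,s=1):
    im=np.ascontiguousarray(p["image"][...,::-1])
    if crop: a,b,c,d=crop; im=im[b:d,a:c]
    if s!=1: im=cv2.resize(im,None,fx=s,fy=s,interpolation=cv2.INTER_CUBIC)
    cv2.imwrite("pics/"+name,im)
E
python3 - <<'E'
from h import *
P={n:env.get_image(n) for n in("scene","top")}
for n,p in P.items(): save(p,n+".png")
for n,p in P.items():
    for t in("control_box","shutter_tab","stylus_mid","stand","estop","glue","toy","brush"):
        for r in env.silhouettes(p,t): print(n,t,round(r["score"],2),np.round(r["uv"]),r["mask"].sum(),np.round(onz(p,r["uv"],{"control_box":90,"shutter_tab":110,"stylus_mid":120,"stand":80,"estop":110}.get(t,30))))
E
```

```text
scene control_box 0.88 [315. 212.] 6723 [606. -50.  90.]
scene shutter_tab 0.67 [327. 190.] 235 [542. -41. 110.]
scene shutter_tab 0.49 [411. 256.] 942 [693. 170. 110.]
scene stylus_mid 0.66 [400. 266.] 482 [735. 152. 120.]
scene stylus_mid 0.58 [411. 227.] 426 [621. 160. 120.]
scene stand 0.65 [410. 251.] 969 [651. 168.  80.]
scene estop 0.55 [278. 206.] 193 [ 633. -128.  110.]
scene glue 0.79 [476. 237.] 920 [503. 312.  30.]
scene toy 0.68 [410. 209.] 462 [448. 154.  30.]
scene brush 0.63 [189. 190.] 1285 [ 557. -418.   30.]
top control_box 0.78 [334. 214.] 4282 [539. -75.  90.]
top stylus_mid 0.63 [223. 186.] 112 [626. 244. 120.]
top stylus_mid 0.52 [211. 212.] 372 [551. 276. 120.]
top stylus_mid 0.46 [252. 156.] 125 [711. 158. 120.]
top stand 0.75 [257. 190.] 418 [617. 151.  80.]
top estop 0.52 [351. 182.] 111 [ 628. -128.  110.]
top estop 0.31 [209. 212.] 352 [552. 285. 110.]
top toy 0.86 [256. 246.] 507 [453. 162.  30.]
top brush 0.87 [452. 212.] 897 [ 540. -442.   30.]
```

View pics/scene.png

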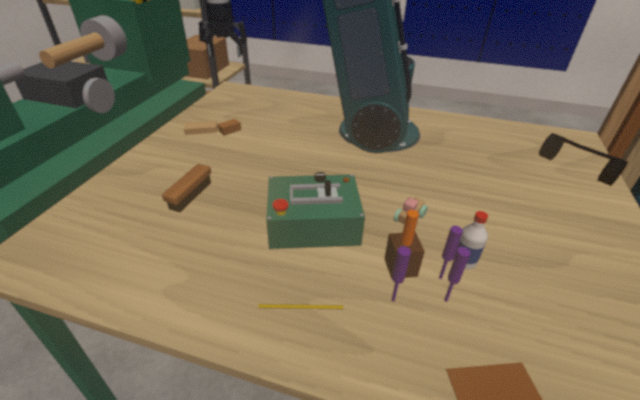

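View pics/top.png

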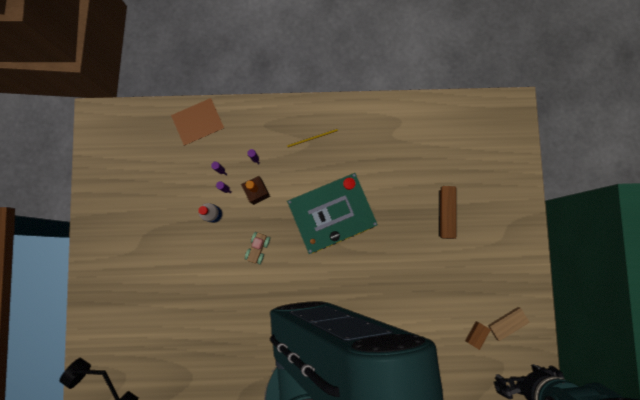

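Look-alikes: the purple handles at (254,156), (218,168), (223,187) in top, and the orange one at (250,185) in the dark stand. The orange one in the stand fits the description, and I'll confirm it in a crop.

Run:
```python
from h import *
P={n:env.get_image(n) for n in("scene","top")}
save(P["top"],"crop.png",(190,140,390,270),4)
def blobs(p,lo,hi,amin=8):
    h=cv2.cvtColor(p["image"],cv2.COLOR_RGB2HSV); m=cv2.inRange(h,lo,hi)
    n,l,s,c=cv2.connectedComponentsWithStats(m); return [(np.round(c[i],1),s[i]) for i in range(1,n) if s[i][4]>=amin],m
for n,p in P.items():
    b,_=blobs(p,(6,190,150),(14,255,255)); print(n,"orange",[(c,s[:5],np.round(onz(p,c,160 if n=="top" else 120))) for c,s in b])
    b,_=blobs(p,(125,80,40),(150,255,255)); print(n,"purple",[(c,s[4],np.round(onz(p,c,120))) for c,s in b])
    b,_=blobs(p,(0,200,120),(4,255,255)); print(n,"red",[(c,s[4],np.round(onz(p,c,108))) for c,s in b])
p=P["top"]
r=env.silhouettes(p,"control_box")[0]; m=r["mask"].astype(np.uint8)
c=max(cv2.findContours(m,0,2)[0],key=cv2.contourArea); c=cv2.convexHull(c).reshape(-1,2)
W=np.float32([onz(p,u,90)[:2] for u in c]); print(cv2.minAreaRect(W))
print(np.round(env.state()["tool_rot"],3), env.state()["opening"])
```

```text
scene orange [(array([412.4, 219. ]), array([408, 210,  10,  30,  97], dtype=int32), array([596., 161., 120.]))]
scene purple [(array([458.7, 250.9]), np.int32(392), array([662., 255., 120.])), (array([402.9, 260.3]), np.int32(193), array([720., 157., 120.]))]
scene red []
top orange []
top purple [(array([251.2, 153.2]), np.int32(51), array([720., 161., 120.])), (array([215.5, 165.4]), np.int32(49), array([686., 265., 120.])), (array([220.1, 185.3]), np.int32(52), array([628., 251., 120.]))]
top red [(array([348.9, 182.9]), np.int32(93), array([ 627., -122.,  108.])), (array([202.7, 210.1]), np.int32(38), array([558., 304., 108.]))]
((542.7780151367188, -68.95451354980469), (176.8677520751953, 224.11302185058594), 21.98295783996582)
[[ 0.973  0.23  -0.   ]
 [ 0.23  -0.973  0.   ]
 [-0.    -0.    -1.   ]] 1.0044936926021473
```

View pics/crop.png

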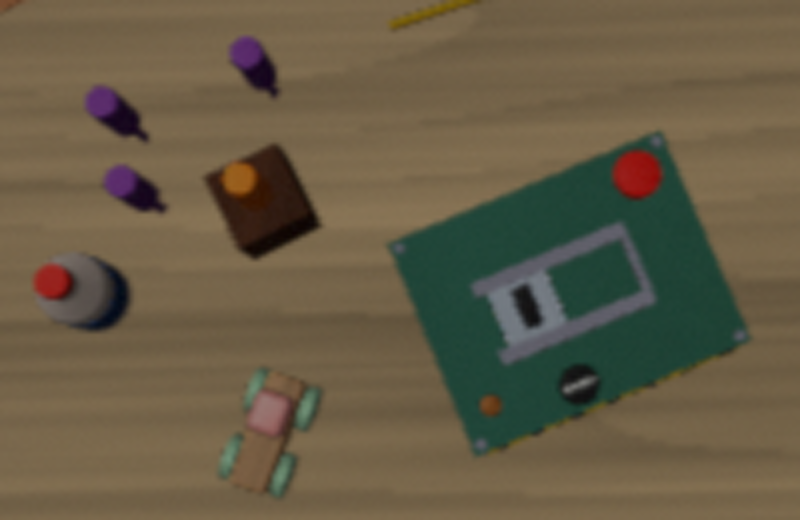

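The crop confirms it: the only orange handle, at about (240,180) in the crop, stands in the dark block. The purple ones are free-standing decoys. The shutter tab is at (527,306) in the crop.

Run:
```python
from h import *
p=env.get_image("top")
f=lambda u,z: onz(p,(u[0]/4+189.6,u[1]/4+139.6),z)[:2]
C=[f(u,90) for u in((657,141),(399,247),(481,447),(740,336))]
print("centre",np.mean(C,0)); 
for a,b in((0,1),(3,2)): d=C[b]-C[a]; print("yaw",np.degrees(np.arctan2(-d[0],d[1])))
for a,b in((2,1),(3,0)): d=C[b]-C[a]; print("yaw",np.degrees(np.arctan2(d[1],d[0])))
print("tab",f((527,306),122),"orange",f((240,178),160),"estop",f((637,174),114))
print(f((285,147),80),f((207,180),80),f((318,222),80))
print("red",f((112,286),90), "glue cap",f((54,281),140))
```

```text
centre [542.98020416 -70.53954572]
yaw 21.093655443519683
yaw 21.644125202516232
yaw 21.119640156071902
yaw 20.93093116892142
tab [530.8282297  -39.01640714] orange [622.60800297 159.51051329] estop [ 625.626795   -121.38286218]
[657.96880787 138.82371509] [634.48199385 197.2431462 ] [600.79661351 114.82131422]
red [555.84309446 265.5935767 ] glue cap [555.5227495  294.62316815]
```

```bash
python3 -m jog '[0.52,-0.375,0,0,0,0,0.6,0.52,-0.375,0,0,0,0,0.6,0.52,-0.375,0,0,0,0,0.6,0.52,-0.375,0,0,0,0,0.6,0.52,-0.375,0,0,0,0,0.6]'
python3 -m jog '[0.52,-0.375,0,0,0,0,0.6,0.52,-0.375,0,0,0,0,0.6,0.52,-0.375,0,0,0,0,0.6,0.52,-0.375,0,0,0,0,0.6,0.52,-0.375,0,0,0,0,0.6]'
python3 -m jog '[0.52,-0.375,0,0,0,0,0.6,0.52,-0.375,0,0,0,0,0.6,0.52,-0.375,0,0,0,0,0.6,0,0,0,0,0,-0.98,0.6,0,0,0,0,0,0,0.6]'
```

```text
time_s: 1.6
tool_pos: [278.9, -327.7, 231.4]
tool_rot: [[0.973, 0.229, 0.0], [0.229, -0.973, -0.0], [0.0, 0.0, -1.0]]
force: [1.0, -1.0, 0.3]
opening: 0.605
finger_force: 0.0
time_s: 2.1
tool_pos: [436.6, -145.8, 231.5]
tool_rot: [[0.973, 0.23, 0.001], [0.23, -0.973, -0.0], [0.0, 0.0, -1.0]]
force: [0.2, 0.1, -0.7]
opening: 0.594
finger_force: 0.0
time_s: 2.6
tool_pos: [530.5, -37.6, 230.9]
tool_rot: [[0.931, 0.365, -0.001], [0.365, -0.931, 0.0], [-0.001, -0.0, -1.0]]
force: [-0.3, 1.2, 0.0]
opening: 0.596
finger_force: 0.0
```

Right above the port. One look with the wrist camera.

Run:
```python
from h import *
p=env.get_image("wrist"); save(p,"w1.png")
yaw=np.radians(21.2);R=np.array([[np.cos(yaw),-np.sin(yaw)],[np.sin(yaw),np.cos(yaw)]]);c=np.array([543,-70.5])
for n,q,z in(("port",(0,35),90),("crossbar",(0,-53),98),("estop",(58,-78),116),("railmid",(28.5,0),101)): print(n,np.round(proj(p,[*(c+R@q),z])))
for t in("shutter_tab","estop"):
  for r in env.silhouettes(p,t): print(t,r["score"],r["uv"],r["mask"].sum(),onz(p,r["uv"],116))
```

```text
port [320. 186.]
crossbar [424. 189.]
estop [473. 121.]
railmid [364. 156.]
shutter_tab 0.98 [324.5, 186.7] 2649 [538.01817235 -38.31608225 116.        ]
```

View pics/w1.png

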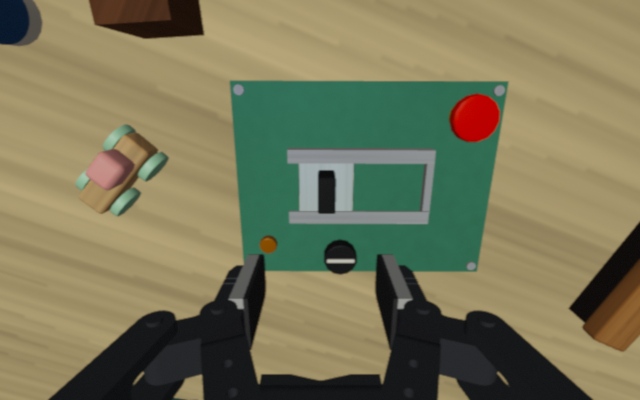

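The wrist image matches the prediction (e-stop at (473,118), crossbar at column 428). The tab is at (327,185), so the shutter is about 4 mm open. I'm going down to pinch it.

```bash
python3 -m jog '[0,0.05,0.5,0,0,0,0.6,0,0,0.5,0,0,0,0.6,0,0,0.5,0,0,0,0.6,0,0,0.22,0,0,0,0.6,0,0,0,0,0,0,0.6]' 40
python3 -m jog '[0,0,0,0,0,0,0,0,0,0,0,0,0,0,0,0,0,0,0,0,0,0,0,0,0,0,0,0,0,0,0,0,0,0,0]' 40
```

```text
time_s: 3.25
tool_pos: [529.7, -42.7, 100.6]
tool_rot: [[0.934, 0.357, -0.003], [0.357, -0.934, 0.001], [-0.003, -0.002, -1.0]]
force: [-0.0, -0.4, 0.1]
opening: 0.601
finger_force: 0.0
time_s: 3.75
tool_pos: [532.1, -42.5, 103.7]
tool_rot: [[0.933, 0.36, 0.002], [0.36, -0.933, -0.001], [0.002, 0.002, -1.0]]
force: [-1.1, -0.8, 7.0]
opening: 0.155
finger_force: 40.3
```

```bash
python3 -m jog '[0,0.14,-0.02,0,0,0,0,0,0.14,0,0,0,0,0,0,0.14,0,0,0,0,0,0,0.14,0,0,0,0,0,0,0.14,0,0,0,0,0]' 40
python3 -m jog '[0,0.03,0,0,0,0,0,0,0,0,0,0,0,0,0,0,0,0,0,0,0]' 40
```

```text
time_s: 4.25
tool_pos: [550.9, -91.2, 103.8]
tool_rot: [[0.933, 0.36, 0.001], [0.36, -0.933, 0.001], [0.001, -0.001, -1.0]]
force: [5.0, 3.8, -10.3]
opening: 0.152
finger_force: 41.8
time_s: 4.55
tool_pos: [551.7, -93.3, 103.8]
tool_rot: [[0.933, 0.36, 0.001], [0.36, -0.933, 0.0], [0.001, 0.0, -1.0]]
force: [5.3, 0.0, -12.3]
opening: 0.15
finger_force: 41.7
```

```bash
python3 -m jog '[0,0,0,0,0,0,0.5,0,0,0,0,0,0,0.5,0,0,0,0,0,0,0.5,0,0,-0.3,0,0,0,0.5,0,0,-0.6,0,0,0,0.5]' 
python3 -m jog '[0,0,-0.6,0,0,0,0.5,0,0,-0.6,0,0,0,0.5,0,0,0,0,0,0,0.5]'
python3 - <<'E'
from h import *
s=env.state(); print(s["tool_pos"]); p=env.get_image("wrist"); save(p,"w2.png")
for r in env.silhouettes(p,"shutter_tab"): print(r["score"],r["uv"],onz(p,r["uv"],116))
R=np.array(s["tool_rot"]); print(R.T@(np.array([618,158,240])-s["tool_pos"])/75)
E
```

```text
time_s: 5.05
tool_pos: [549.5, -92.8, 170.0]
tool_rot: [[0.933, 0.36, -0.005], [0.36, -0.933, 0.001], [-0.004, -0.003, -1.0]]
force: [1.7, -1.0, 1.1]
opening: 0.502
finger_force: 0.0
time_s: 5.35
tool_pos: [552.8, -93.7, 267.1]
tool_rot: [[0.933, 0.36, 0.008], [0.36, -0.933, -0.003], [0.006, 0.005, -1.0]]
force: [-0.3, -0.8, -0.6]
opening: 0.497
finger_force: 0.0
[552.75567327 -93.72682557 267.10269995]
0.8 [314.7, 178.3] [556.20359301 -88.00309704 116.        ]
[ 2.01869215 -2.81927008  0.35929268]
```

View pics/w2.png

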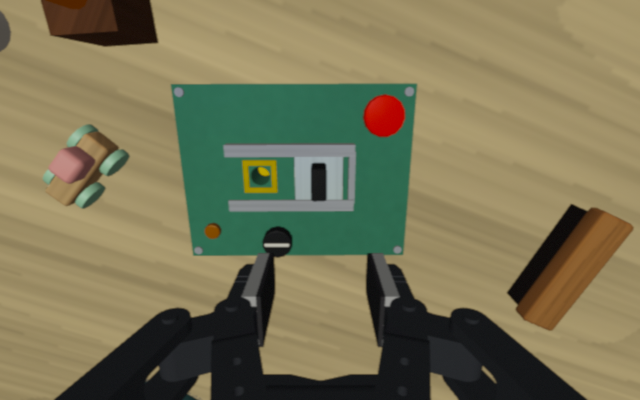

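The shutter sits against the crossbar, fully open. The hole is uncovered at (260,176) with the yellow button in it. Next I'm moving over the stand.

```bash
python3 -m jog '[0.337,-0.47,0,0,0,0,0.6,0.337,-0.47,0,0,0,0,0.6,0.337,-0.47,0,0,0,0,0.6,0.337,-0.47,0,0,0,0,0.6,0.337,-0.47,0,0,0,0,0.6]' 
python3 -m jog '[0.337,-0.47,0,0,0,0,0.6,0,0,0,0,0,0,0.6,0,0,0,0,0,0,0.6]'
python3 - <<'E'
from h import *
s=env.state(); print(s["tool_pos"],s["tool_rot"][:,2] if hasattr(s["tool_rot"],"shape") else ""); p=env.get_image("wrist"); save(p,"w3.png")
for t in("stylus_mid","stand"):
  for r in env.silhouettes(p,t): print(t,r["score"],r["uv"],onz(p,r["uv"],80))
h=cv2.cvtColor(p["image"],cv2.COLOR_RGB2HSV); m=cv2.inRange(h,(6,190,150),(16,255,255)); n,l,st,c=cv2.connectedComponentsWithStats(m)
for i in range(1,n):
  if st[i][4]>50: print("orange",st[i],c[i])
print("expected top",proj(p,[618,158,160]),proj(p,[618,158,80]))
E
```

```text
time_s: 5.95
tool_pos: [605.1, 118.5, 260.0]
tool_rot: [[0.933, 0.36, -0.002], [0.36, -0.933, -0.0], [-0.002, -0.001, -1.0]]
force: [1.6, -0.7, -0.4]
opening: 0.601
finger_force: 0.0
time_s: 6.25
tool_pos: [615.9, 159.4, 259.8]
tool_rot: [[0.932, 0.362, -0.002], [0.362, -0.932, -0.001], [-0.002, -0.0, -1.0]]
force: [0.9, -0.2, -0.4]
opening: 0.6
finger_force: 0.0
[615.90799873 159.38642517 259.78666777] [-2.34506268e-03 -5.14936203e-04 -9.99997118e-01]
stylus_mid 0.97 [326.2, 180.9] [612.21502572 151.70436762  80.        ]
stylus_mid 0.83 [236.3, 60.1] [685.96066661 266.15934471  80.        ]
stylus_mid 0.78 [227.3, 132.9] [621.89652759 255.68143933  80.        ]
stylus_mid 0.7 [375.3, 69.0] [723.6820605  148.86075414  80.        ]
stand 0.93 [327.2, 150.0] [640.98312612 162.04906211  80.        ]
orange [312 179  30  26 242] [329.54958678 196.34710744]
expected top [322.83101461 198.83601826] [322.38653824 173.30928882]
```

View pics/w3.png

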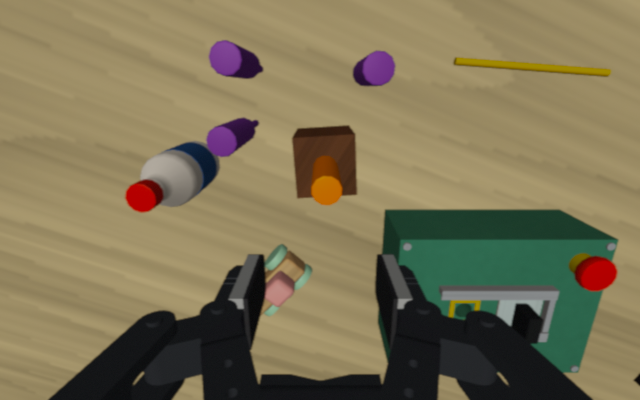

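Orange handle top centre at (327,190), standing in the dark block; purple decoys at (234,60), (376,68) and (230,136). Working out the correction.

Run:
```python
from h import *
s=env.state(); p=env.get_image("wrist"); T=onz(p,(326.7,190.3),160); print(T)
p2=env.get_image("top"); print(onz(p2,(240/4+189.6,178/4+139.6),160))
R=np.array(s["tool_rot"]); print(R.T@(T-s["tool_pos"]))
```

```text
[625.29289447 155.87773555 160.        ]
[622.60800297 159.51051329 160.        ]
[  8.04744766   4.92361913 100.92211146]
```

```bash
python3 -m jog '[0.09,0.06,0.4,0,0,0,0.6,0,0,0.5,0,0,0,0.6,0,0,0.5,0,0,0,0.6,0,0,0.4,0,0,0,0.6,0,0,0.2,0,0,0,0.6]' 60
python3 -m jog '[0,0,0,0,0,0,0.6,0,0,0,0,0,0,0,0,0,0,0,0,0,0,0,0,0,0,0,0,0,0,0,0,0,0,0,0]' 60
```

```text
time_s: 7.0
tool_pos: [623.0, 155.9, 108.8]
tool_rot: [[0.933, 0.359, -0.003], [0.359, -0.933, -0.0], [-0.003, -0.001, -1.0]]
force: [-0.4, 0.5, 0.1]
opening: 0.596
finger_force: 0.0
time_s: 7.5
tool_pos: [625.0, 156.8, 112.7]
tool_rot: [[0.933, 0.36, 0.002], [0.36, -0.933, -0.0], [0.002, 0.001, -1.0]]
force: [-1.5, -1.0, 6.0]
opening: 0.263
finger_force: 58.6
```

```bash
python3 -m jog '[0,0,-0.2,0,0,0,0,0,0,-0.4,0,0,0,0,0,0,-0.4,0,0,0,0,0,0,-0.4,0,0,0,0,0,0,-0.4,0,0,0,0]' 60
python3 -m jog '[0,0,0,0,0,0,0,0,0,0,0,0,0,0]' 60
python3 - <<'E'
from h import *
s=env.state(); print(s["tool_pos"]); P=env.get_image("wrist"); save(P,"w4.png")
p=env.get_image("scene"); save(p,"s4.png",(250,120,450,270),4)
q=env.get_image("top")
for n,x in(("scene",p),("top",q)):
  for r in env.silhouettes(x,"stylus_mid"): print(n,r["score"],np.round(r["uv"]))
g=np.array(s["tool_pos"])+[0,0,19]; print("proj grasp/tip",proj(p,g),proj(p,g-[0,0,113]),proj(q,g))
E
```

```text
time_s: 8.0
tool_pos: [624.2, 157.0, 248.2]
tool_rot: [[0.933, 0.36, 0.001], [0.36, -0.933, 0.0], [0.001, 0.0, -1.0]]
force: [0.7, -0.5, -0.7]
opening: 0.267
finger_force: 58.9
time_s: 8.2
tool_pos: [624.6, 157.0, 246.8]
tool_rot: [[0.933, 0.36, 0.001], [0.36, -0.933, 0.0], [0.001, 0.0, -1.0]]
force: [-0.1, -0.4, -1.4]
opening: 0.264
finger_force: 58.8
[624.58025328 156.98198989 246.75546558]
scene 0.91 [398. 265.]
scene 0.87 [421. 179.]
scene 0.69 [459. 268.]
top 0.4 [251. 155.]
proj grasp/tip [422.52473597 167.57298544] [411.73387109 215.23687582] [243.75704823 176.95381643]
```

View pics/s4.png

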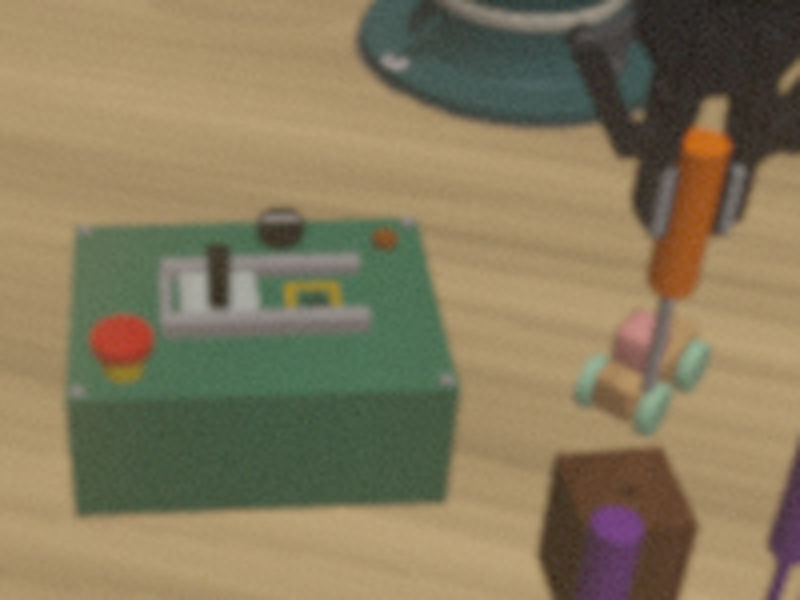

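The stylus is held upright with its tip at (412,217), as predicted. Moving over the port.

```bash
python3 -m jog '[-0.42,0.395,0,0,0,0,0,-0.42,0.395,0,0,0,0,0,-0.42,0.395,0,0,0,0,0,-0.42,0.395,0,0,0,0,0,-0.42,0.395,0,0,0,0,0]' 60
python3 -m jog '[0,0,0.3,0,0,0,0,0,0,0.1,0,0,0,0,0,0,0,0,0,0,0]' 60
python3 - <<'E'
from h import *
s=env.state(); print(s["tool_pos"]); P=env.get_image("wrist"); p=env.get_image("scene"); 
im=np.vstack([cv2.resize(P["image"][100:300,200:440],(720,600))])
a=cv2.resize(P["image"][100:300,240:400],(400,500)); b=cv2.resize(p["image"][140:240,290:370],(400,500),interpolation=cv2.INTER_CUBIC)
cv2.imwrite("pics/m5.png",np.hstack([a,b])[...,::-1])
t=np.array(s["tool_pos"])-[0,0,94]
for x in(P,p): print("tip",proj(x,t),"port",proj(x,[530.3,-37.9,90]))
E
```

```text
time_s: 8.95
tool_pos: [529.5, -39.2, 245.9]
tool_rot: [[0.933, 0.361, -0.001], [0.361, -0.933, 0.0], [-0.0, -0.0, -1.0]]
force: [1.0, 0.1, 0.2]
opening: 0.267
finger_force: 58.9
time_s: 9.25
tool_pos: [530.2, -37.5, 215.2]
tool_rot: [[0.933, 0.36, -0.002], [0.36, -0.933, 0.001], [-0.002, -0.001, -1.0]]
force: [-0.5, 0.6, -0.8]
opening: 0.268
finger_force: 58.9
[530.15239637 -37.53564056 215.22405289]
tip [320.26784928 203.20831185] port [320.8510309  190.97029989]
tip [329.87679511 183.58317282] port [329.22299965 194.16534066]
```

View pics/m5.png

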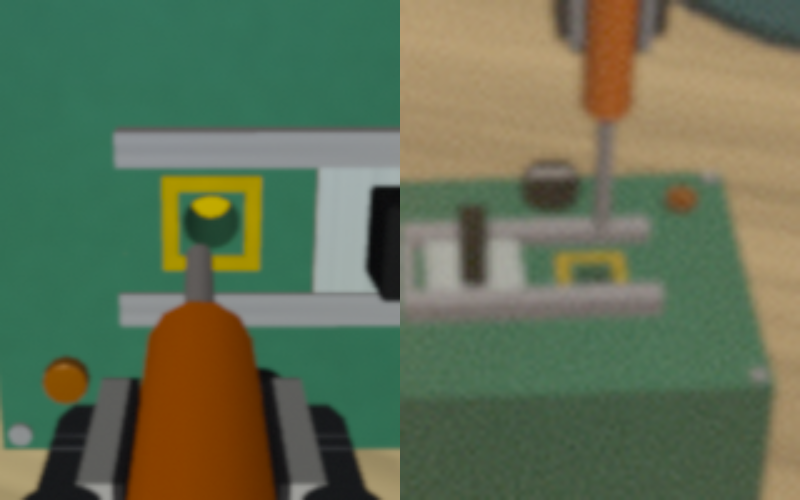

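The frame and hole centre is at (325,190) in the wrist picture and the tip is at column 320, so the port lies about 3.5 mm further along tool +y. The scene view agrees. Correcting that and lowering to just above the mouth.

```bash
python3 -m jog '[0.005,0.045,0,0,0,0,0,0,0,0.15,0,0,0,0,0,0,0.08,0,0,0,0,0,0,0,0,0,0,0,0,0,0,0,0,0,0]' 60
python3 - <<'E'
from h import *
s=env.state(); P=env.get_image("wrist"); p=env.get_image("scene"); 
a=cv2.resize(P["image"][120:280,250:378],(400,500),interpolation=cv2.INTER_CUBIC); b=cv2.resize(p["image"][140:240,290:370],(400,500),interpolation=cv2.INTER_CUBIC)
cv2.imwrite("pics/m6.png",np.hstack([a,b])[...,::-1])
E
```

```text
time_s: 9.85
tool_pos: [532.2, -40.9, 198.9]
tool_rot: [[0.933, 0.36, -0.001], [0.36, -0.933, 0.0], [-0.0, -0.0, -1.0]]
force: [0.0, 0.3, -0.4]
opening: 0.263
finger_force: 58.9
```

View pics/m6.png

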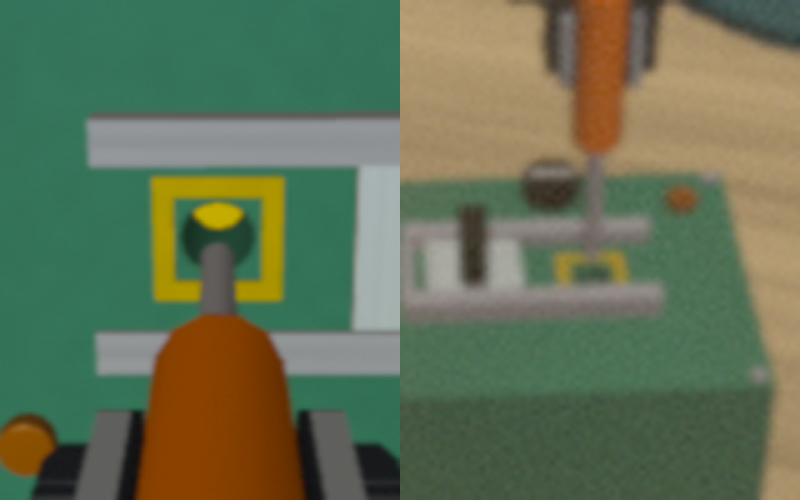

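Aligned: the rod and hole are both at column 218 in the crop. Inserting to just above the button.

```bash
python3 -m jog '[0,0,0.15,0,0,0,0,0,0,0.15,0,0,0,0,0,0,0.15,0,0,0,0,0,0,0.05,0,0,0,0,0,0,0,0,0,0,0]' 60
python3 -m jog '[0,0,0.07,0,0,0,0,0,0,0.04,0,0,0,0,0,0,0,0,0,0,0]' 60
```

```text
time_s: 10.45
tool_pos: [531.9, -40.9, 160.7]
tool_rot: [[0.933, 0.36, -0.001], [0.36, -0.933, 0.0], [-0.001, -0.001, -1.0]]
force: [0.2, 0.2, -1.1]
opening: 0.267
finger_force: 58.9
time_s: 10.75
tool_pos: [532.5, -41.1, 153.3]
tool_rot: [[0.933, 0.36, 0.001], [0.36, -0.933, -0.0], [0.0, 0.0, -1.0]]
force: [1.3, 0.1, 2.3]
opening: 0.268
finger_force: 59.2
```

```bash
python3 -m jog '[0,0,0.04,0,0,0,0,0,0,0.03,0,0,0,0,0,0,0,0,0,0,0]' 60
python3 -m jog '[0,0,0.02,0,0,0,0,0,0,0.01,0,0,0,0,0,0,0,0,0,0,0]' 60
```

```text
time_s: 11.05
tool_pos: [532.5, -41.1, 148.0]
tool_rot: [[0.933, 0.36, 0.0], [0.36, -0.933, -0.0], [0.0, 0.0, -1.0]]
force: [1.1, -0.6, 4.5]
opening: 0.264
finger_force: 59.4
time_s: 11.35
tool_pos: [533.1, -41.1, 147.2]
tool_rot: [[0.933, 0.36, 0.003], [0.36, -0.933, -0.0], [0.002, 0.001, -1.0]]
force: [-1.6, 0.2, 21.1]
opening: 0.265
finger_force: 61.4
```

```bash
python3 -m jog '[0,0,0,0,0,0,0,0,0,0,0,0,0,0,0,0,0,0,0,0,0,0,0,0,0,0,0,0,0,0,0,0,0,0,0]' 60
python3 -c "
from cell import env
print(env.job_done())"
```

```text
time_s: 11.85
tool_pos: [533.1, -41.1, 147.2]
tool_rot: [[0.933, 0.36, 0.003], [0.36, -0.933, -0.0], [0.002, 0.001, -1.0]]
force: [-2.2, 0.5, 20.5]
opening: 0.266
finger_force: 61.4
the job is handed in; nothing more can be done
None
```

I handed the job in at about 12 s: the shutter is fully open, and the gripped orange stylus holds the reset button at its stop with about 20 N. The hand-in returned no verdict. The arm never went near the emergency stop, glue bottle, toy car or brush.

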